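# Isolate the battery pack and find the socket for its red terminal

## Task

Make the battery pack safe by swinging the isolator lever from the red side round to the green line, and leave it pointing along the green line. Then find out which of the two hand sockets from the blue tray fits the hex nut on the red terminal, trying them on the nut: the right one goes right down over the nut onto the red collar, and one that does not fit must end standing upright in the blue tray. The job ends holding: finish with the right socket fully seated on the red terminal's nut and still gripped in the gripper, and do not disturb the loose cells and the tape roll.

Things in the scene. Friction and masses are not known exactly. Their poses are not given: they have to be found in the camera images.
- lever (a joint): angle of the isolator lever, rad: 0 when it points along the red line, 1.20 along the green line, growing counter-clockwise seen from above (stops at -0.05 and 1.9). It swings level about a vertical axis, stays where it is left, and takes about 1.5 N at the knob
- lever_grip (a point): grip point of the lever: centre of the upright round orange knob, 20 mm in diameter, at the end of the lever 70 mm from the pivot; the knob stands from 30 mm below to 18 mm above this height; this point is 68 mm above the work surface. A bare steel arm (9 mm wide, its top 22 mm below this point) joins it to the pivot
- lever_pivot (a point): on the lever's vertical axis, on the top face (30 mm above the work surface) of the grey isolator box, 120 x 140 mm, fixed to the bench
- green_mark (a point): middle of the green line painted on the top of the grey box, 46 mm from the pivot; the line is 22 mm long, 7 mm wide, and points away from the pivot. The red line is like it
- tray: blue tray fixed to the bench, 90 x 172 mm, two bays side by side along its y axis, 42 mm either side of its middle, each 80 mm (x) by 81 mm (y); floor 6 mm and rims 16 mm above the work surface. Origin: centre of the underside
- socket_1_mid (a point): centre, half-way up, of socket 1: dark square shank 22 x 22 mm, 50 mm long, on a bright hexagonal head 38 mm across flats, 36 mm tall; 86 mm in all, 0.15 to 0.23 kg. It stands mouth down in one bay of the tray. z points up the shank, x and y are square to the shank's sides; x is square to two flats of the head and of the hex bore
- socket_2_mid (a point): the same point of socket 2, which looks exactly like socket 1 from outside, in the other bay; same axes
- socket_1_mouth (a point): centre of socket 1's open lower end (43 mm below its mid point), same axes. One of the two sockets has a wide bore, 27 mm across flats and 13.5 mm deep, the other a narrow bore, 20 mm across flats and 30 mm deep; which is which is not told and cannot be seen while they stand in the tray
- socket_2_mouth (a point): centre of socket 2's open lower end (43 mm below its mid point), same axes
- red_terminal (a point): centre of the top of the red collar (58 mm across, 4 mm thick) on the battery pack, 90 mm above the work surface, where a fitting socket's mouth comes to rest; z up. On it stands a fixed brass hex nut, 12 mm tall with bevelled top; this point's x axis is square to two of its flats. The fitting socket has 1 mm play each side; the other stops 9 to 15 mm higher
- pack: yellow battery pack with clear covers, fixed, 124 x 196 mm, 86 mm high; origin: centre of the underside. Red collar 45 mm along -y, black collar 45 mm along +y of the middle. One carries a 25 mm nut with nothing sticking out, the other an 18 mm nut with a bolt end, 10 mm thick, rising 16 mm above it; which is on red varies. The black one is not to be worked on
- cell_1_center (a point): bystander: loose yellow round cell, 34 mm in diameter, 66 mm tall, standing on the bench; its centre
- cell_2_center (a point): bystander: another such cell; its centre
- tape_roll: bystander: black ring, a roll of tape, 90 mm across, 19 mm high, lying flat; centre of its underside
There are look-alikes about, which are no part of the job. Leave any purple look-alike of the part that bears socket_2_mid alone. Leave any purple look-alike of the part that bears lever alone.

How it is judged:
By the outcome, as a careful person would: the job done as asked, in the order asked, and still so for the second after the job is handed in, while the arm keeps its last pose, push and grip.
It also fails if it takes over 70 s, if anything falls off the work surface, if the arm or the gripper's body presses on something with over 40 N, if the wrist force passes 120 N, or if a joint passes its speed limit or range.

## Robot

A 6-joint arm with a two-finger parallel gripper is mounted at the origin on the work surface. World frame = base frame: x ahead of the robot, y to its left, z up, the work surface at z = 0. Lengths are in m, angles in rad, forces in N, time in s.
With the tool pointing down it reaches from about 0.2 to 0.875 m from the base axis. Payload 3.4 kg.
Tool frame: the origin (TCP) lies between the finger pads; the fingertips stand 25 mm ahead of it and the grasp point (between the pads) lies 6 mm ahead of it (r.nose_length is the z of the fingertips in the tool frame, in m); z points along the fingers, x is the direction in which the jaws open and shut, and the axes are right-handed (so a half turn about z gives the same grasp; the last joint's range is limited). The gripper opens to 94 mm and grips with 3 to 60 N. Pads are 16 mm wide; open, the fingers measure 119 mm over their backs; the gripper's body (75 mm by 177 mm) begins 78 mm behind the grasp point.
Start: joints at [1.01, 0.276, 1.505, -0, 1.361, -0.121], TCP at [0.245, 0.52, 0.23] pointing down, gripper open.
Joint ranges: [-2.89, 2.89], [-0.75, 2.08], [0.22, 2.7], [-1.18, 4.32], [0.11, 2.71], [-2.7, 2.7]. Speed limits (rad/s): [2.57, 2.57, 3.14, 3.14, 3.14, 3.14].

## Interface

Orientations are given as a unit quaternion [w, x, y, z].
In Python, from plant import r, gripper_to, inverse_kinematics, vision, models, telemetry gives the robot as it stands. Calls block until the motion is done:
- r.move_to(position, orientation): joint-space move of the TCP to a pose.
- r.move_l(position, rot=None, vel=0.15, guard=None): straight line of the TCP; rot=None keeps the orientation; vel is the mean speed in m/s. With guard (N) it stops when the force on the tool has changed by that much, and returns True; else False.
- r.movej(angles): joint-space move.
- gripper_to(opening, f_grip=None): finger opening in m; f_grip is the grip in N (None keeps the last); returns when the fingers have stopped.
- r.hold(seconds).
- inverse_kinematics(position, orientation): joint angles nearest the present ones, or None.
- vision.snapshot(name): name is "scene" or "top" or "wrist"; returns the picture (480x640x3 uint8, red, green, blue); there is no depth.
- vision.get_calibration(name): a dict with "fx", "fy", "cx", "cy" (pixels), "D" ([k1, k2, p1, p2, k3] as OpenCV has them; the pictures are not rectified), "position" and "orientation" of the camera in the world. Camera axes: x right, y down, z forward; pixel columns grow to the right and rows downward; lengths in m; the calibration is good to about 2 mm. A picture is of the moment at which its call begins: read the wrist's pose just before it. get_calibration takes no time and is no camera call; for the wrist camera it gives the pose at the moment of the call.
A pose or a line that the arm cannot do raises r.PlanningError and nothing moves.
- r.sign_off(): hands the job in, once; it reports no verdict.
Trained networks look in the newest picture that a camera, given by its name, has taken for a name from the list of things; names that differ only in an ending like _2 or _b are one class to them, and where a whole thing is asked for, a point or a joint stands for the part that bears it (a point fixed in the world has none). Each returns a list of dicts, best first, with "score" (0 to 1); they miss things now and then, are a little off and sometimes report something else, mostly with a low value. They report only what shows in the picture. A call takes as long as a camera call. They do not tell look-alikes from the thing itself.
- models.boxes_of(thing, camera): "at" ([x, y, z] in m, in world coordinates, good to about 4 mm: the middle of the surface that is visible of it).
- models.regions_of(thing, camera): "pixels" (480x640 bool, what is visible of it).
- models.mark_of(thing, camera): "at" ([x, y, z] in m, in world coordinates, good to about 4 mm: a listed point, or the origin of a listed thing).
Readings, each from a call of its own:
- telemetry.current_t(): time.
- telemetry.current_joints(): joint angles.
- telemetry.current_dq(): joint speeds.
- telemetry.current_joint_efforts(): joint torques, N m.
- telemetry.current_ee_pos(): TCP position.
- telemetry.current_tool_rot(): TCP orientation.
- telemetry.current_wrist_force(): force on the tool from outside, world axes, zero at the start.
- telemetry.current_torque(): the same for the moment, N m.
- telemetry.current_opening(): finger opening in m.
Only numpy, scipy, OpenCV 4.12 (cv2) and the standard library are available. Lean on these libraries where they do the work, as an engineer would, in place of code of your own. Each camera call takes 0.05 s, during which the arm holds its last target.

## Working session

There is one attempt and no reset: what is moved stays moved. The work goes in short steps, each a Python script; the robot and the scene stay as the last script left them, time stands still between calls to the robot, and variables do not carry over. Pictures are saved under pics/ and viewed, and the job is handed in when it is done.

```bash
ls; mkdir -p pics
cat > h.py <<'E'
import numpy as np, cv2
from scipy.spatial.transform import Rotation as R
from plant import r, gripper_to, inverse_kinematics, vision, models, telemetry
def snap(cam,fn):
    im=vision.snapshot(cam); cv2.imwrite('pics/'+fn,im[:,:,::-1]); return im
def cam(name):
    c=vision.get_calibration(name); q=c['orientation']
    return c,np.array([[c['fx'],0,c['cx']],[0,c['fy'],c['cy']],[0,0,1]]),np.array(c['D'],float),R.from_quat([q[1],q[2],q[3],q[0]]).as_matrix(),np.array(c['position'])
def ray(name,px,z,cc=None):
    c,K,D,M,p=cc or cam(name)
    u=cv2.undistortPoints(np.array(px,float).reshape(-1,1,2),K,D).reshape(-1,2)
    d=np.c_[u,np.ones(len(u))]@M.T
    return p+d*((z-p[2])/d[:,2])[:,None]
def proj(name,P,cc=None):
    c,K,D,M,p=cc or cam(name)
    return cv2.projectPoints((np.array(P,float).reshape(-1,3)-p)@M,np.zeros(3),np.zeros(3),K,D)[0].reshape(-1,2)
def down(yaw): # tool z down, tool x at yaw in world
    q=(R.from_euler('z',yaw)*R.from_euler('x',np.pi)).as_quat(); return [q[3],q[0],q[1],q[2]]
E
python3 - <<'E'
from h import *
for n in ('scene','top','wrist'): snap(n,n+'0.png')
print(vision.get_calibration('top')); print(vision.get_calibration('scene'))
for t in ['lever_grip','lever_pivot','green_mark','tray','socket_1_mid','socket_1_mouth','red_terminal','pack','cell_1_center','tape_roll']:
    for c in ('top','scene'):
        print(t,c,[(np.round(d['at'],3).tolist(),round(d['score'],2)) for d in models.mark_of(t,c)])
print(telemetry.current_t(),telemetry.current_tool_rot(),down(0))
E
```

```text
pics
{'fx': 459.5539080759384, 'fy': 459.5539080759384, 'cx': 323.3045364499555, 'cy': 238.03939464411815, 'D': array([0.02022717, 0.        , 0.        , 0.        , 0.        ]), 'position': array([0.56394107, 0.01677055, 0.96083565]), 'orientation': array([-0.010865  ,  0.70983193, -0.70333427,  0.03662617])}
{'fx': 449.1114532803643, 'fy': 449.1114532803643, 'cx': 308.70721659809624, 'cy': 244.6756396041128, 'D': array([-0.05762887,  0.        ,  0.        ,  0.        ,  0.        ]), 'position': array([ 0.98034023, -0.43044426,  0.63038857]), 'orientation': array([-0.37151173,  0.86807265,  0.29854065, -0.13893305])}
lever_grip top [([0.45, 0.312, 0.066], 0.74), ([0.679, 0.342, 0.067], 0.62)]
lever_grip scene [([0.676, 0.341, 0.07], 0.58), ([0.455, 0.313, 0.067], 0.56)]
lever_pivot top [([0.52, 0.3, 0.032], 0.79), ([0.738, 0.306, 0.033], 0.76)]
lever_pivot scene [([0.738, 0.308, 0.031], 0.94), ([0.521, 0.298, 0.029], 0.92), ([0.493, 0.266, 0.024], 0.53)]
green_mark top [([0.704, 0.28, 0.031], 0.75), ([0.484, 0.265, 0.032], 0.57)]
green_mark scene [([0.7, 0.277, 0.028], 0.67), (
[... 193 characters left out ...]
4, -0.343, 0.05], 0.85), ([0.571, -0.258, 0.05], 0.34)]
socket_1_mouth top [([0.556, -0.343, 0.01], 0.57)]
socket_1_mouth scene [([0.558, -0.346, 0.008], 0.64)]
red_terminal top [([0.548, -0.024, 0.086], 0.9)]
red_terminal scene [([0.55, -0.026, 0.09], 0.76)]
pack top [([0.535, 0.018, -0.001], 0.91)]
pack scene [([0.537, 0.013, 0.001], 0.88), ([0.452, 0.315, 0.066], 0.25)]
cell_1_center top [([0.728, 0.094, 0.033], 0.79)]
cell_1_center scene [([0.73, 0.092, 0.033], 0.88)]
tape_roll top [([0.761, -0.16, -0.002], 0.96)]
tape_roll scene []
1.15 [-2.45626761e-05  8.44325839e-01  5.35830081e-01  3.65902049e-05] [np.float64(6.123233995736766e-17), np.float64(1.0), np.float64(0.0), np.float64(0.0)]
```

View pics/top0.png

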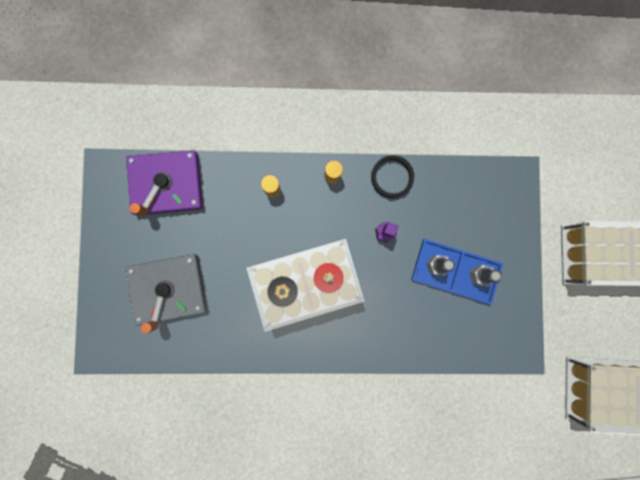

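View pics/scene0.png

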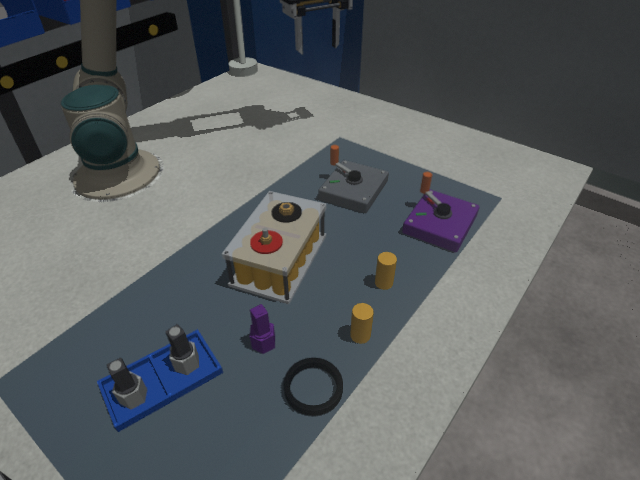

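Run:
```python
from h import *
im=cv2.imread('pics/top0.png')
a=cv2.resize(im[240:340,110:220],None,fx=4,fy=4,interpolation=cv2.INTER_CUBIC)
b=cv2.resize(im[220:320,240:370],None,fx=3,fy=4,interpolation=cv2.INTER_CUBIC)[:, :360]
cv2.imwrite('pics/z0.png',np.hstack([a,b]))
r.move_to([0.44,0.29,0.25],down(np.radians(80)))
c=vision.get_calibration('wrist');print(c)
snap('wrist','w1.png')
for t in ['lever_grip','lever_pivot','green_mark']:
    print(t,[(np.round(d['at'],4).tolist(),round(d['score'],2)) for d in models.mark_of(t,'wrist')])
print(telemetry.current_t(),telemetry.current_joints())
```

```text
{'fx': 391.88277078308306, 'fy': 391.88277078308306, 'cx': 324.9495085316749, 'cy': 238.866561349926, 'D': array([-0.07241964,  0.        ,  0.        ,  0.        ,  0.        ]), 'position': array([0.35872976, 0.30531724, 0.40426867]), 'orientation': array([0.10838159, 0.75799593, 0.6366964 , 0.09117728])}
lever_grip [([0.6755, 0.3391, 0.0702], 0.82), ([0.4527, 0.3107, 0.0742], 0.61)]
lever_pivot [([0.7366, 0.3091, 0.0311], 0.84), ([0.5214, 0.2982, 0.0357], 0.74), ([0.4853, 0.2642, 0.0296], 0.19)]
green_mark [([0.4876, 0.2628, 0.0286], 0.71), ([0.7008, 0.2817, 0.0345], 0.67)]
2.5083 [ 4.52562964e-01  1.92744907e-01  1.56991100e+00  2.44637886e-04
  1.37908091e+00 -9.45396677e-01]
```

View pics/z0.png

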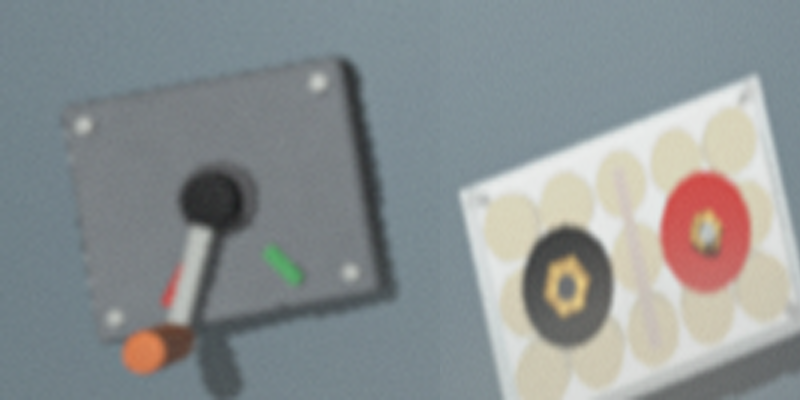

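View pics/w1.png

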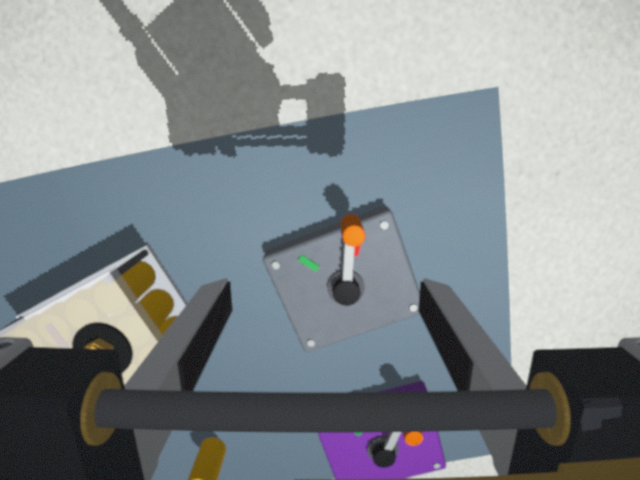

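```bash
cat > lev.py <<'E'
from h import *
def green(cname,im,cc,near):
    hsv=cv2.cvtColor(im,cv2.COLOR_RGB2HSV)
    m=cv2.inRange(hsv,(45,90,60),(80,255,255))
    n,l,s,ce=cv2.connectedComponentsWithStats(m)
    out=[]
    for i in range(1,n):
        if s[i,4]<15: continue
        ys,xs=np.where(l==i)
        P=ray(cname,np.c_[xs,ys],0.030,cc)[:,:2]
        if np.linalg.norm(P.mean(0)-near)>0.04: continue
        u,sv,vt=np.linalg.svd(P-P.mean(0),full_matrices=False)
        out.append((P.mean(0),vt[0],len(P),sv))
    return out
def orange(cname,im,cc,near):
    hsv=cv2.cvtColor(im,cv2.COLOR_RGB2HSV)
    m=cv2.inRange(hsv,(5,150,225),(15,255,255))
    n,l,s,ce=cv2.connectedComponentsWithStats(m)
    return [(ray(cname,ce[i],0.086,cc)[0,:2],ce[i],s[i,4]) for i in range(1,n) if s[i,4]>15]
E
python3 - <<'E'
from lev import *
cw=cam('wrist'); iw=cv2.imread('pics/w1.png')[:,:,::-1]; it=cv2.imread('pics/top0.png')[:,:,::-1]
for nm,im,cc in (('top',it,cam('top')),('wrist',iw,cw)):
    for g in green(nm,im,cc,np.array([.486,.264])):
        a=np.arctan2(g[1][1],g[1][0]); print(nm,'green',g[0],np.degrees(a)%180,g[2],g[3], 'pivot', [g[0]-0.046*s*g[1] for s in (1,-1)])
    print('orange',orange(nm,im,cc,None))
    print(proj(nm,[[.52,.299,.03],[.4525,.3115,.068]],cc))
E
```

```text
top green [0.48891101 0.26578586] 44.5189128682735 29 [0.03174477 0.00809509] pivot [array([0.52170989, 0.29803851]), array([0.45611213, 0.2335332 ])]
orange []
[[163.88666039 290.02068026]
 [149.73946628 326.82938006]]
wrist green [0.4881226  0.26583011] 45.35908332993394 151 [0.07758053 0.02613257] pivot [array([0.45580018, 0.23309998]), array([0.52044502, 0.29856023])]
orange [(array([0.45193207, 0.31382945]), array([353.58422939, 236.19354839]), np.int32(279)), (array([0.67422673, 0.34284953]), array([413.85950413, 437.80991736]), np.int32(121))]
[[345.51629255 286.16498831]
 [349.67813535 231.68251407]]
```

Run:
```python
from lev import *
pv=np.array([.521,.2984])
def pose(th): return [pv[0]+.0705*np.cos(th),pv[1]+.0705*np.sin(th),.076],down(th-np.pi/2)
t0=np.radians(167.6)
p,q=pose(t0)
gripper_to(0.06,12)
r.move_to([p[0],p[1],.14],q); 
print(r.move_l(p,vel=.12,guard=8))
gripper_to(0.0,12); print('open',telemetry.current_opening())
for th in np.linspace(t0,np.radians(225.3),7)[1:]:
    p,q=pose(th); r.move_l(p,q,vel=.1)
    print(np.round(telemetry.current_ee_pos(),4),np.round(telemetry.current_wrist_force(),1))
r.hold(.2);gripper_to(0.06); 
r.move_l([p[0],p[1],.16],vel=.2)
cw=cam('wrist');im=snap('wrist','w2.png');it=snap('top','t2.png')
for nm,i,c in (('wrist',im,cw),('top',it,cam('top'))):
    print(orange(nm,i,c,0))
print([(np.round(d['at'],4).tolist(),round(d['score'],2)) for d in models.mark_of('lever_grip','top')],telemetry.current_t())
```

```text
False
open 0.019912883428097973
[0.4506 0.3019 0.076 ] [-0.1  0.5  0.9]
[0.4509 0.2903 0.076 ] [-0.3  0.4  1.1]
[0.4532 0.2787 0.076 ] [-1.5  0.9  2.1]
[0.4574 0.2677 0.076 ] [-2.2  0.3  2.3]
[0.4634 0.2575 0.076 ] [-1.7 -0.4  3. ]
[0.4712 0.2484 0.076 ] [-2.1 -0.5  2.3]
[(array([0.4704736 , 0.24870292]), array([325.31818182, 262.73484848]), np.int32(132))]
[(array([0.67735212, 0.34079158]), array([134.74358974, 207.25641026]), np.int32(39))]
[([0.6771, 0.3411, 0.0702], 0.94)] 8.7167
```

View pics/w2.png

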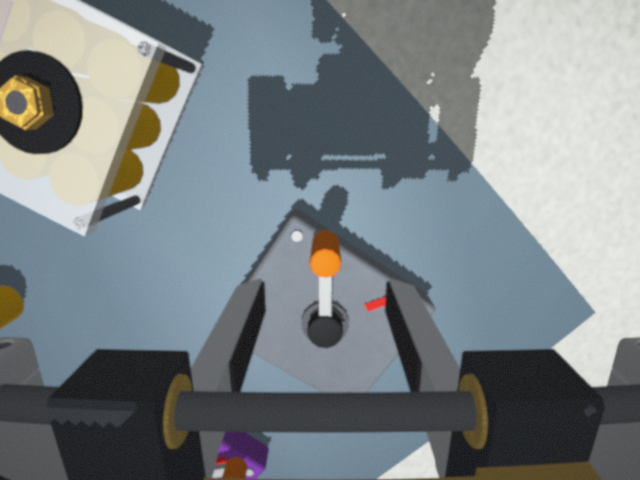

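View pics/t2.png

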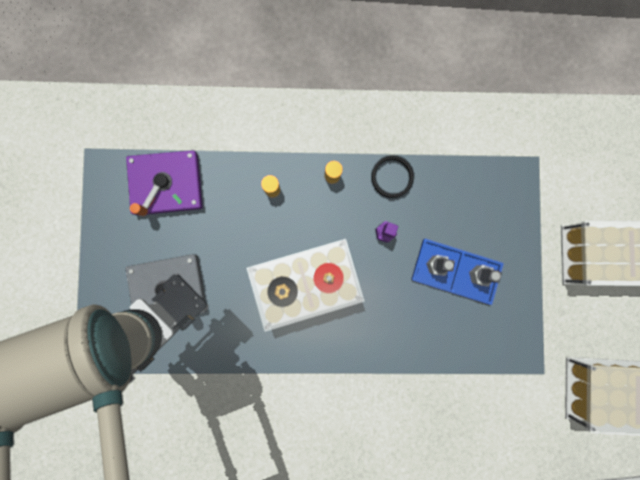

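Run:
```python
from lev import *
cw=cam('wrist');im=cv2.imread('pics/w2.png')[:,:,::-1]
hsv=cv2.cvtColor(im,cv2.COLOR_RGB2HSV)
m=cv2.inRange(hsv,(0,180,100),(4,255,255))|cv2.inRange(hsv,(172,150,100),(180,255,255))
m[:,:340]=0; m[330:]=0
ys,xs=np.where(m>0);P=ray('wrist',np.c_[xs,ys],.03,cw)[:,:2]
u,s,vt=np.linalg.svd(P-P.mean(0),full_matrices=False);print(len(P),P.mean(0),np.degrees(np.arctan2(vt[0][1],vt[0][0]))%180+68.75, np.degrees(np.arctan2(*(P.mean(0)-[.521,.2984])[::-1]))+68.75)
# next: look at sockets and terminal
# tray/terminal wide view
r.move_to([0.47,-0.17,0.30],down(np.radians(90)))
cw=cam('wrist'); snap('wrist','w3.png'); np.save('cw3.npy',np.array([cw],dtype=object),allow_pickle=True)
for t in ['socket_1_mid','socket_1_mouth','red_terminal','tray','pack']:
    print(t,[(np.round(d['at'],4).tolist(),round(d['score'],2)) for d in models.mark_of(t,'wrist')])
t=snap('top','t3.png'); print(orange('top',t,cam('top'),0))
print([(np.round(d['at'],4).tolist(),round(d['score'],2)) for d in models.mark_of('lever_grip','top')],telemetry.current_t())
```

```text
124 [0.47845766 0.3149811 ] 227.37447869898102 227.45639266804815
socket_1_mid [([0.5502, -0.3468, 0.0492], 0.93), ([0.7587, -0.0338, 0.0344], 0.38)]
socket_1_mouth [([0.5547, -0.3451, 0.0079], 0.87)]
red_terminal [([0.5509, -0.0288, 0.0938], 0.6)]
tray [([0.5619, -0.2932, 0.0031], 0.83)]
pack [([0.5323, 0.0197, -0.0003], 0.71)]
[(array([0.6767436 , 0.34120051]), array([134.5106383 , 207.57446809]), np.int32(47))]
[([0.6752, 0.3437, 0.0682], 0.85), ([0.4675, 0.2479, 0.0664], 0.84), ([0.5588, -0.2989, 0.0011], 0.39)] 10.7333
```

View pics/w3.png

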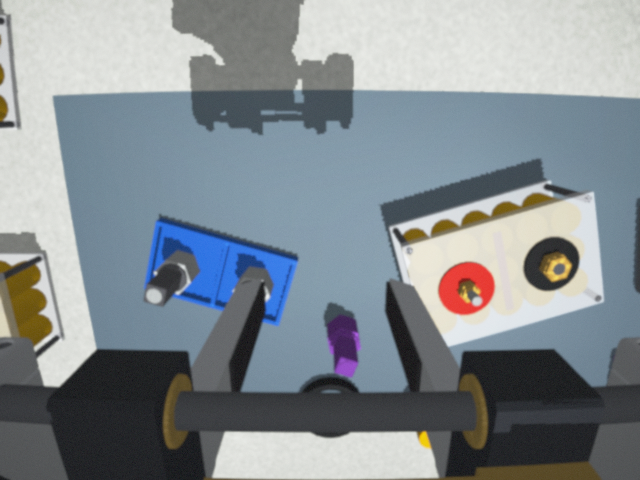

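View pics/t3.png

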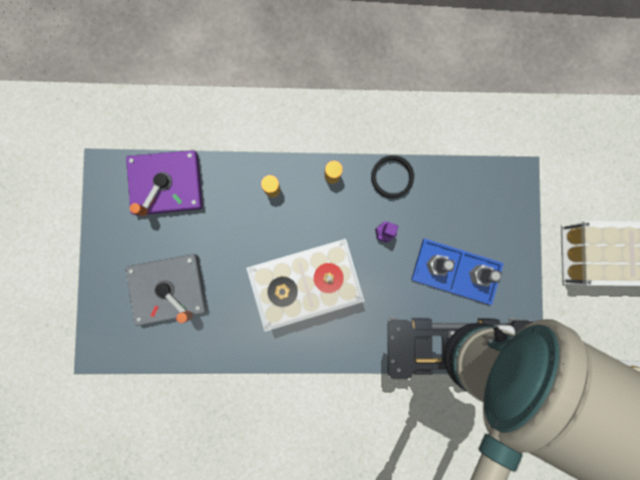

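Run:
```python
from h import *
import pickle
S={}
for n,p,y in (('a1',[0.545,-0.30,0.25],80),('b1',[0.535,-0.03,0.25],80)):
    r.move_to(p,down(np.radians(y))); r.hold(.1)
    cw=cam('wrist'); im=snap('wrist',n+'.png'); S[n]=cw
    for t in ['socket_1_mid','socket_1_mouth'] if n[0]=='a' else ['red_terminal']:
        print(n,t,[(np.round(d['at'],4).tolist(),round(d['score'],2)) for d in models.mark_of(t,'wrist')])
pickle.dump(S,open('S.pkl','wb'))
print(telemetry.current_t())
```

```text
a1 socket_1_mid [([0.5496, -0.3434, 0.0459], 0.6)]
a1 socket_1_mouth [([0.5533, -0.3477, 0.0091], 0.84)]
b1 red_terminal [([0.5483, -0.0234, 0.0929], 0.62)]
12.9083
```

View pics/a1.png

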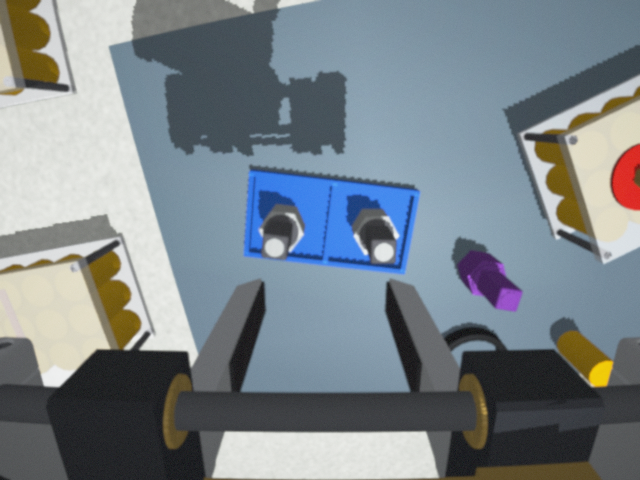

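View pics/b1.png

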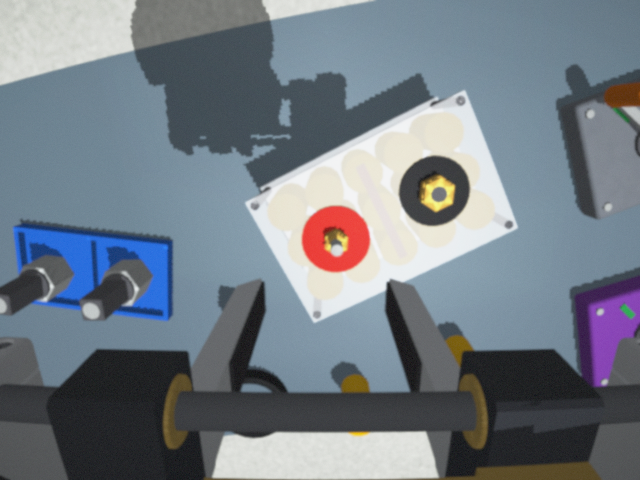

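Run:
```python
import cv2,numpy as np
a=cv2.imread('pics/a1.png');b=cv2.imread('pics/b1.png')
A=cv2.resize(a[160:280,240:430],(760,480),interpolation=cv2.INTER_CUBIC)
B=cv2.resize(b[200:275,300:372],(576,600),interpolation=cv2.INTER_CUBIC)
cv2.imwrite('pics/a1z.png',A);cv2.imwrite('pics/b1z.png',B)
```

```text
(no output)
```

View pics/a1z.png

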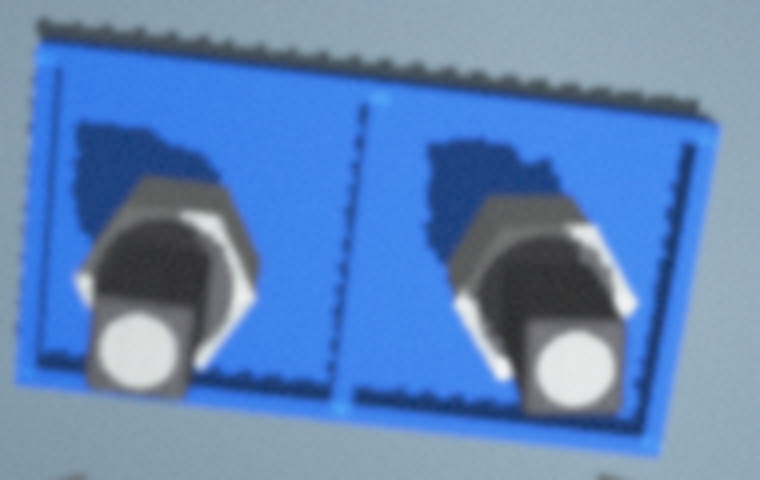

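View pics/b1z.png

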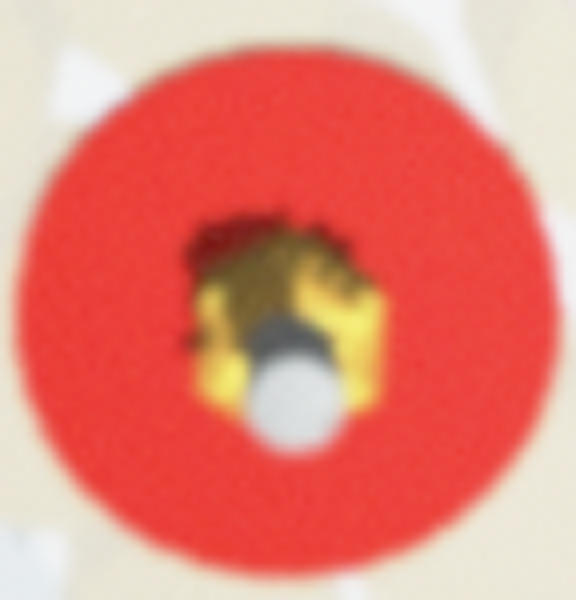

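Run:
```python
from h import *
import pickle
S=pickle.load(open('S.pkl','rb'))
# camera in tool frame
for n,tp,y in (('a1',[0.545,-0.30,0.25],80),):
    q=down(np.radians(y)); T=R.from_quat([q[1],q[2],q[3],q[0]]).as_matrix()
    print('cam in tool',T.T@(S[n][4]-tp), '\naxis',T.T@S[n][3])
for n,tgt in (('b2',[.549,-.025,.1]),('a2',[.56,-.303,.092])):
    y=-100; q=down(np.radians(y)); T2=R.from_quat([q[1],q[2],q[3],q[0]]).as_matrix()
    ct=T.T@(S['a1'][4]-np.array([0.545,-0.30,0.25])); ax=T.T@S['a1'][3]
    # choose tcp so that optical axis hits tgt, z fixed
    z=0.185 if n=='b2' else 0.2
    M=T2@ax; c0=T2@ct+[0,0,z]; d=M[:,2]; hit=c0+d*((tgt[2]-c0[2])/d[2])
    p=[tgt[0]-hit[0],tgt[1]-hit[1],z]; print(p)
    r.move_to(p,q); r.hold(.1); S[n]=cam('wrist'); snap('wrist',n+'.png')
pickle.dump(S,open('S.pkl','wb')); print(telemetry.current_t())
b=cv2.imread('pics/b2.png');a=cv2.imread('pics/a2.png')
for n,i in (('b2',b),('a2',a)):
    c=i[130:350,190:450] if n=='a2' else i[185:295,250:390]
    f=3 if n=='a2' else 5
    cv2.imwrite('pics/'+n+'z.png',cv2.resize(c,None,fx=f,fy=f,interpolation=cv2.INTER_CUBIC)[:600,:800])
```

```text
cam in tool [ 0.00178612 -0.08306731 -0.15546784] 
axis [[ 9.99997633e-01  2.12382148e-03  4.71910721e-04]
 [-2.17074422e-03  9.59490305e-01  2.81733281e-01]
 [ 1.45557432e-04 -2.81733639e-01  9.59492645e-01]]
[np.float64(0.5370606034616797), np.float64(-0.020960995374048504), 0.185]
[np.float64(0.5547133970486469), np.float64(-0.30012257569922224), 0.2]
16.9583
```

View pics/b2.png

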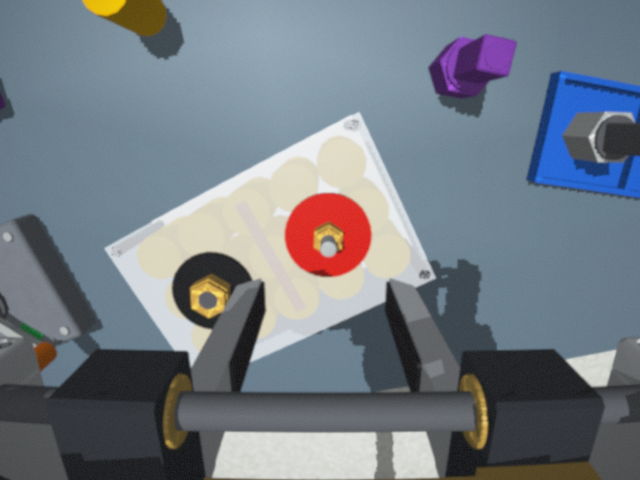

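View pics/a2.png

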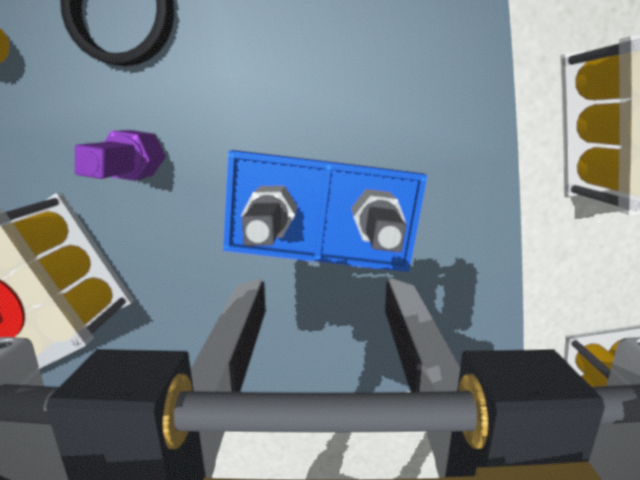

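View pics/b2z.png

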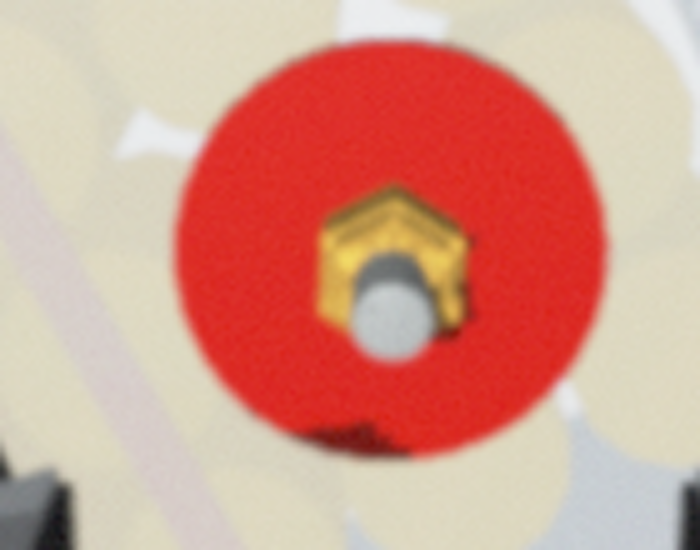

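View pics/a2z.png

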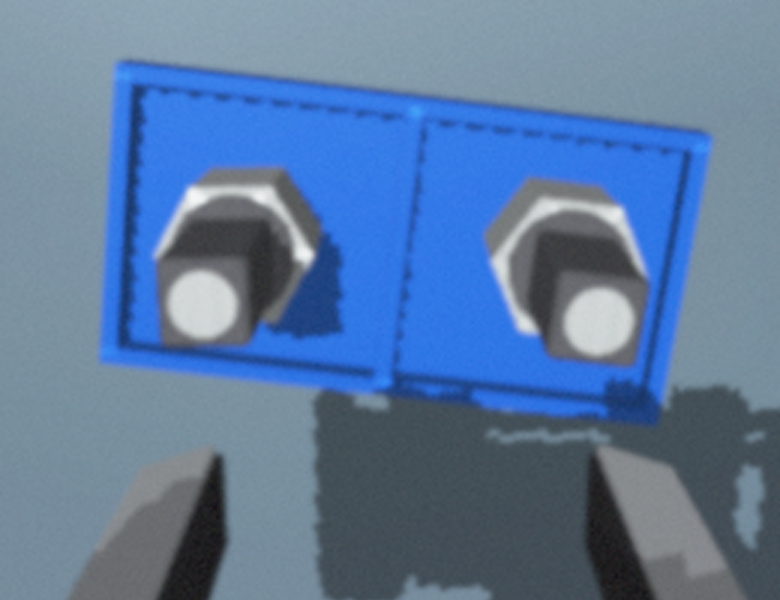

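Run:
```python
from h import *
import pickle
S=pickle.load(open('S.pkl','rb'))
im={n:cv2.imread(f'pics/{n}.png') for n in ('a1','a2','b1','b2')}
def sq(n,pts,off,s,sc=None):
    P=ray('wrist',np.array(pts)/s+np.array(off),.092,S[n])[:,:2]
    e=np.roll(P,-1,0)-P; ang=np.degrees(np.arctan2(e[:,1],e[:,0]))%90
    print(n,'centre',P.mean(0),'sides',np.linalg.norm(e,axis=1)*1e3,'ang',ang)
sq('a1',[(97,298),(192,303),(187,397),(86,390)],(240,160),4)
sq('a1',[(527,320),(625,322),(622,412),(523,412)],(240,160),4)
sq('a2',[(157,258),(250,258),(248,346),(163,346)],(190,130),3)
sq('a2',[(556,268),(649,277),(638,368),(548,362)],(190,130),3)
def disc(n,z,box):
    g=cv2.cvtColor(im[n],cv2.COLOR_BGR2HSV); x0,y0,x1,y1=box
    m=np.zeros(g.shape[:2],np.uint8); m[y0:y1,x0:x1]=cv2.inRange(g[y0:y1,x0:x1],(0,0,150),(180,45,255))
    k,l,s,c=cv2.connectedComponentsWithStats(m)
    for i in range(1,k):
        if s[i,4]>25: print(n,'disc',c[i],s[i,4],ray('wrist',c[i],z,S[n])[0])
disc('a1',.092,(240,220,430,275)); disc('a2',.092,(230,200,420,260))
disc('b1',.118,(325,240,350,262)); disc('b2',.118,(310,230,345,262))
for n in ('b1','b2'):
    g=cv2.cvtColor(im[n],cv2.COLOR_BGR2HSV); m=cv2.inRange(g,(0,150,90),(6,255,255))|cv2.inRange(g,(174,150,90),(180,255,255))
    m[:, :270]=0; m[:,390:]=0; m[:180]=0; m[290:]=0
    c=max(cv2.findContours(m,cv2.RETR_EXTERNAL,cv2.CHAIN_APPROX_NONE)[0],key=cv2.contourArea)
    P=ray('wrist',cv2.convexHull(c).reshape(-1,2),.09,S[n])[:,:2]
    print(n,'collar',cv2.fitEllipse((P*1e3).astype(np.float32)))
def hx(n,pts,off,s,z):
    P=ray('wrist',np.array(pts)/s+np.array(off),z,S[n])[:,:2]; e=np.roll(P,-1,0)-P
    print(n,P.mean(0),np.linalg.norm(e,axis=1)*1e3,np.degrees(np.arctan2(e[:,1],e[:,0]))%60)
hx('b2',[(318,320),(320,235),(393,185),(468,237),(464,322)],(250,185),5,.098)
hx('b1',[(197,290),(205,402)],(300,200),8,.1); hx('b1',[(387,292),(378,405)],(300,200),8,.1)
```

```text
a1 centre [ 0.55388713 -0.34207917] sides [19.80523386 20.76812474 21.44574272 20.49891919] ang [76.98656981 75.65878959 75.9889393  71.0546411 ]
a1 centre [ 0.57378626 -0.25288329] sides [20.57178094 19.99144065 21.12337701 20.39605333] ang [78.90758473 81.27735339 80.04633621 79.69190251]
a2 centre [ 0.57366898 -0.25390593] sides [21.41274329 21.14787966 19.9992561  21.15281828] ang [80.08360505 76.78277069 80.19567018 80.61413302]
a2 centre [ 0.55408294 -0.34320406] sides [21.67797673 22.12817666 21.3797952  22.71608276] ang [74.59806756 76.76477749 76.13913483 77.48100972]
a1 disc [296.90598291 234.20512821] 117 [ 0.5462018  -0.32191691  0.092     ]
a1 disc [392.60869565 229.11594203] 69 [ 0.55549453 -0.24291494  0.092     ]
a1 disc [360.0875 242.9375] 80 [ 0.56271456 -0.27129183  0.092     ]
a1 disc [274.23548387 247.27419355] 310 [ 0.554123   -0.34288056  0.092     ]
a1 disc [383.54037267 251.83540373] 322 [ 0.57387724 -0.25292566  0.092     ]
a2 disc [247.34146341 206.29268293] 41 [ 0.59191878 -0.25037173  0.092     ]
a2 disc [288.62637363 209.57142857] 91 [ 0.58480237 -0.2777
[... 325 characters left out ...]
  ]
b1 disc [336.40909091 249.44545455] 110 [ 0.54687352 -0.02404799  0.118     ]
b2 disc [327.87570621 248.33898305] 177 [ 0.54798905 -0.02426348  0.118     ]
b1 collar ((547.0525512695312, -24.143606185913086), (55.41532897949219, 56.28985595703125), 83.83049774169922)
b2 collar ((547.7377319335938, -24.331497192382812), (56.393497467041016, 56.678035736083984), 91.11884307861328)
b2 [ 0.54906577 -0.02502287] [11.40770692 11.39354769 11.78817426 11.41650765 18.89428805] [48.30696101 55.29122901 44.59546952 48.23056101 19.22567555]
b1 [ 0.54591273 -0.03267527] [11.90498665 11.90498665] [53.87315236 53.87315236]
b1 [ 0.54938107 -0.01458914] [12.01290126 12.01290126] [46.54136643 46.54136643]
```

```bash
cat > k.py <<'E'
from h import *
NUT=np.array([.5474,-.0242]); NY=np.radians(19.5)
def pick(xy,yaw):
    gripper_to(0.05,40); q=down(yaw)
    r.move_to([*xy,.17],q)
    print('guard',r.move_l([*xy,.074],vel=.12,guard=8))
    gripper_to(0.0,40); print('open',telemetry.current_opening())
    r.move_l([*xy,.21],vel=.2)
    print('F',np.round(telemetry.current_wrist_force(),2),telemetry.current_opening())
def stat(s):
    print(s,np.round(telemetry.current_ee_pos(),4),np.round(telemetry.current_wrist_force(),1),np.round(telemetry.current_torque(),2),round(telemetry.current_t(),2))
E
python3 - <<'E'
from k import *
pick([.5738,-.2530],np.radians(-10)); stat('lift')
r.move_to([*NUT,.215],down(NY)); stat('over')
snap('wrist','c1.png');snap('scene','c1s.png')
g=r.move_l([*NUT,.156],vel=.04,guard=6); print(g); stat('down')
E
```

```text
guard False
open 0.021864503486262198
F [ 0.03  0.71 -1.95] 0.022103046150320476
lift [ 0.5729 -0.2525  0.2085] [ 0.   0.7 -1.9] [-0.06  0.01  0.  ] 21.02
over [ 0.5478 -0.0251  0.2146] [-1.  -0.3 -2. ] [-0.09  0.01  0.03] 21.94
True
down [ 0.5473 -0.0242  0.1583] [-0.5  0.7  4.4] [-0.03  0.01  0.01] 23.34
```

View pics/c1.png

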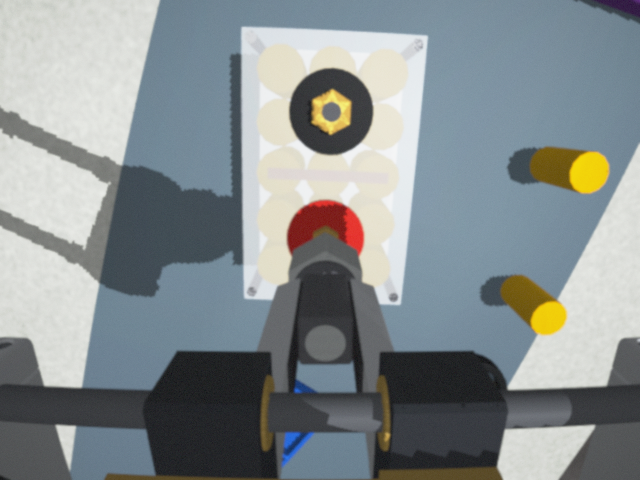

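View pics/c1s.png

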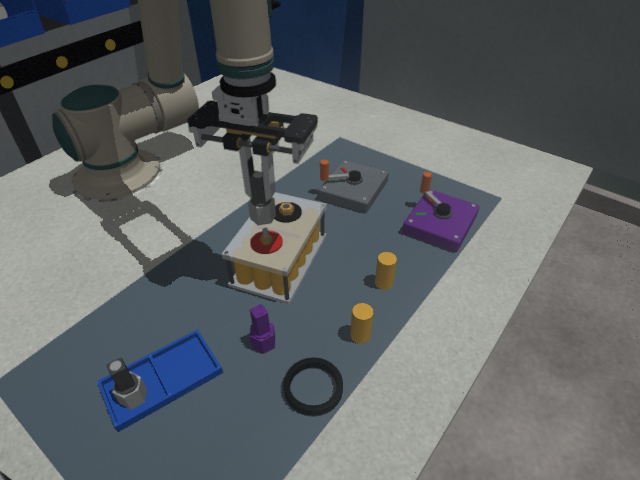

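Run:
```python
from k import *
p=telemetry.current_ee_pos()
print(r.move_l([p[0],p[1],p[2]-.002],vel=.02,guard=8)); r.hold(.3); stat('press'); print(telemetry.current_opening())
s=snap('scene','d1s.png'); snap('wrist','d1w.png'); t=snap('top','d1t.png')
z=cv2.resize(s[180:280,210:330][:,:,::-1],None,fx=6,fy=6,interpolation=cv2.INTER_CUBIC); cv2.imwrite('pics/d1z.png',z)
print(proj('scene',[[*NUT,.09],[*NUT,.126],[*NUT,.176]]))
```

```text
False
press [ 0.5474 -0.0242  0.1583] [-3.1  0.6  8.8] [0.06 0.57 0.06] 23.89
0.021438233840545644
[[265.97327628 240.17267173]
 [264.21412792 224.8434516 ]
 [261.58936078 201.87717865]]
```

View pics/d1z.png

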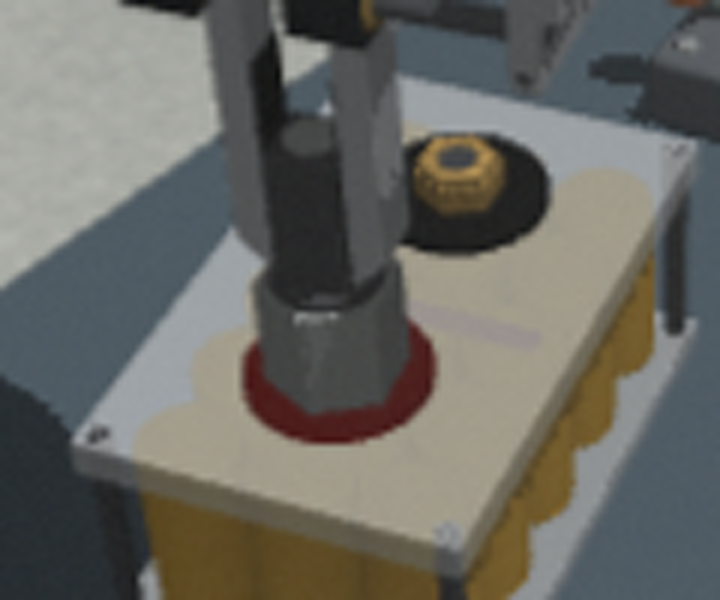

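View pics/d1w.png

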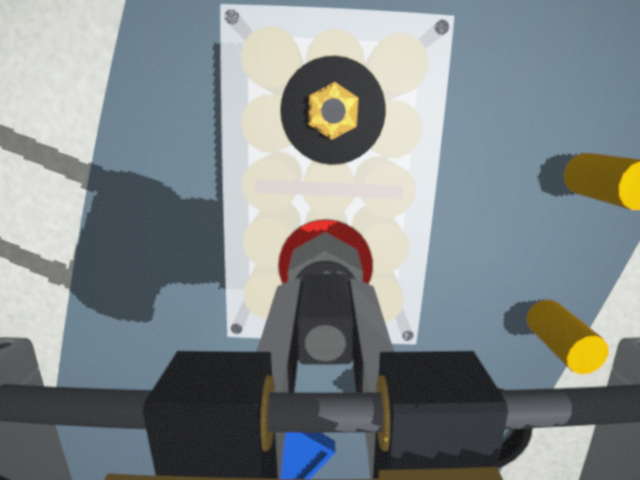

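View pics/d1t.png

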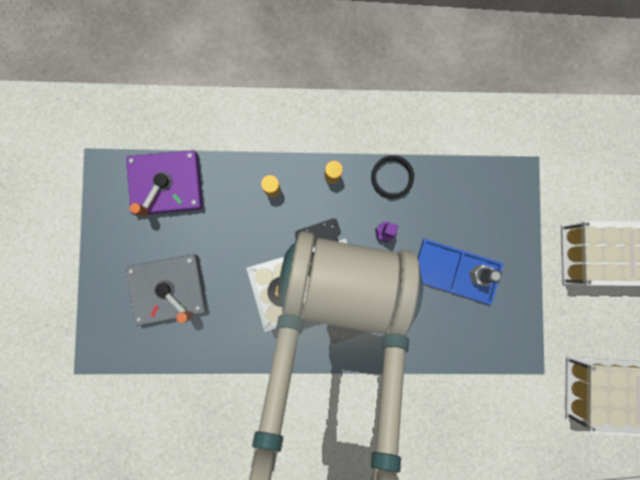

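The socket head sits flush on the red collar. I'll cross-check the lever angle once more in the unobstructed top picture before handing in.

Run:
```python
from lev import *
im=cv2.imread('pics/t3.png')[:,:,::-1]; hsv=cv2.cvtColor(im,cv2.COLOR_RGB2HSV); cc=cam('top')
def blob(lo,hi,z):
    m=cv2.inRange(hsv,lo,hi); k=np.zeros_like(m); k[295:330,140:200]=1; m=m*k
    ys,xs=np.where(m>0); return ray('top',np.c_[xs,ys],z,cc)[:,:2]
pv=np.array([.521,.2984])
for nm,lo,hi,z in (('red',(0,120,90),(4,255,255),.03),('knob',(6,130,160),(16,255,255),.086)):
    P=blob(lo,hi,z); 
    if nm=='red' : P=P[P[:,1]>.29]
    c=P.mean(0); print(nm,len(P),c,np.linalg.norm(c-pv),np.degrees(np.arctan2(*(c-pv)[::-1]))%360)
```

```text
red 31 [0.4790653  0.31682028] 0.045802031385226906 156.28599098156366
knob 72 [0.47261854 0.24775416] 0.0700411770336218 226.30991163526758
```

Run:
```python
from k import *
stat('end'); print(telemetry.current_opening()); r.sign_off()
```

```text
end [ 0.5475 -0.0242  0.1583] [-3.4  0.3 10.4] [0.04 0.6  0.01] 24.04
0.02178051232654039
the job is handed in; nothing more can be done
```

The job is done and handed in at about 24 s of robot time. The lever points along the green line, and the right socket is seated on the red terminal's nut, still gripped.

- **Lever:** I swung the grey box's lever round by its knob and let go. The green line lies at 225.0°. The knob measured 224.6° in the wrist picture and 226.3° in the top picture. One rougher reading, from a partly hidden red line, put the green line at 227.4°. The full red line in the top picture gave 225.0° again.
- **Socket:** I tried the socket from the bay nearer the pack first, and it fitted, so I never tried the other. Its mouth came to about 90.3 mm, against 90 mm for the collar. It went no lower when pressed with about 10 N, and the picture shows its head flat on the red collar. It is held at an opening of 21.8 mm (the shank is 22 mm), with a grip set to 40 N.
- **Everything else:** The other socket was not touched and stands upright in the blue tray. In the last top picture the cells, tape roll and purple look-alikes are where they started.

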